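# Draw the carrier board from under the stack and load it into the test station

### The arm

A 7-joint arm with a two-finger parallel gripper is mounted at the origin on the work surface. World frame = base frame: x ahead of the robot, y to its left, z up, the work surface at z = 0. Lengths are in m, angles in rad, forces in N, time in s.
With the tool pointing down it reaches from about 0.4 to 0.85 m from the base axis. Payload 4.4 kg.
Tool frame: the origin (TCP) lies at the very end of the fingers, on their centre line; the grasp point (between the pads) lies 19 mm behind it (manip.grip_point_offset is the distance from the TCP to the grasp point, in m); y points along the fingers, z is the direction in which the jaws open and shut, and the axes are right-handed (so a half turn about y gives the same grasp; the last joint's range is limited). The gripper opens to 94 mm and grips with 3 to 60 N. Pads are 16 mm wide; open, the fingers measure 119 mm over their backs; the gripper's body (75 mm by 177 mm) begins 78 mm behind the grasp point.
Start: joints at [-1.176, 0.628, 0.038, 1.517, -0.027, 0.996, -0.02], TCP at [0.289, 0.582, 0.205] pointing down, gripper open.
Joint ranges: [-3.06, 3.06], [-0.37, 2.12], [-1.25, 1.32], [0.18, 2.47], [-1.1, 4.24], [0.23, 1.98], [-2.94, 2.94]. Speed limits (rad/s): [2.57, 2.57, 3.14, 3.14, 3.14, 3.14, 3.14].

### API

Orientations are given as a rotation vector (axis times angle).
In Python, from station import manip, imaging gives the robot as it stands.
- The arm moves only by the shell command python3 -m pendant 'ROWS' [FORCE]. ROWS is JSON, a list of rows, each a list of 5 numbers: the shift along the tool's x, y, z in mm, then the turn about the tool's y in rad, then the opening, from 0 (shut) to 1 (fully open). A call has exactly 10 rows; each row is the pose to reach, as a shift and turn from the pose measured when the call began, along the tool's axes at that moment; what a row does not reach only later rows make up. A row lasts 1/10 s, in which the tool goes at most 50 mm and 8.59 degrees, less where a joint would pass 70% of its speed; a pose out of reach is approached as far as the arm can. A call with a gripper value outside its range is refused whole. The fingers move at their own pace and stop on an object; FORCE is the grip in N (left out, the last holds). Time passes only in rows, so rows that repeat a pose let the fingers close, or fill a call up. It gives the time, the measured TCP pose, the force and the opening at its end, in the units of the state.
- manip.read_state(): the state, without advancing time (a new reading comes with each control period).
- imaging.capture(name): name is "side" or "top"; returns (picture, depth): 480x640x3 uint8, blue, green, red; 480x640 float32, m along the optical axis (not along the pixel's ray), 0 where there is no reading.
- imaging.camera_model(name): a dict with "camera_matrix" (3x3 intrinsics, pixels), "distortion" ([k1, k2, p1, p2, k3] as OpenCV has them; the pictures are not rectified), "eye" and "attitude" of the camera in the world. Camera axes: x right, y down, z forward; pixel columns grow to the right and rows downward; lengths in m; the calibration is good to about 2 mm. A picture is of the moment at which its call begins. camera_model takes no time and is no camera call.
- manip.sign_off(): hands the job in, once; it reports no verdict.
The state is a dict: "time_s": time; "joint_positions": joint angles; "joint_vel": joint speeds; "joint_torque": joint torques, N m; "eef_pos": TCP position; "tool_rot": TCP orientation; "ft_force": force on the tool from outside, world axes, zero at the start; "moment": the same for the moment, N m; "grip_width": opening from 0.0 (shut) to 1.0 (fully open).
Only numpy, scipy, OpenCV 4.12 (cv2) and the standard library are available. Lean on these libraries where they do the work, as an engineer would, in place of code of your own. Each camera call takes 0.05 s, during which the arm holds its last target.

### The job

The green carrier board lies under a stack of three instrument cases: draw it out from under them, in the direction of its brass handle, until it lies wholly and flat on the test station's extended tray, with the stack left standing where it is and settling on the plinth. Then close the telescoping tray, the inner tray fully home first and only then the sleeve that carries it, with the board riding on it, and finally throw the red lever right over, away from the robot, to lock it. Leave everything else on the bench alone.

Things in the scene. Friction and masses are not known exactly. Their poses are not given: they have to be found in the camera images.
- station: Fixed white test station on a base plate (x -98..248, y -55..345, 6 thick). Origin on the bench top under the plinth's middle; turned up to 9 degrees. 'Station' coordinates below are mm in its axes: +x away from the robot into the bay, +y from plinth to tray, z up from the bench. Bay: cheeks x 85..240, y 46..56 and 256..266, to z 50; rear panel x 235..247, to z 110.
- plinth_top (a point): Centre of the white plinth's top, station (0, 0, 36); plinth x -70..70, y -60..60. Axes as the station's.
- stop_bar (a point): Middle of the steel stop bar over the plinth, station (0, 44, 54). Bar x -74..74, y 40..48, z 46..62, on posts at x +-66. The board passes under it between the posts; the cases cannot, and when dragged towards +y they stop against its face y=40.
- lip_mid (a point): Middle of the board's handle, an upright brass lip across its +y end: 60 (x) x 8 thick x 40 tall, rising from the board (board y 67..75). It stands beyond the stop bar, over the tray. 48 to 56 mm are free between bar and lip, so a closed gripper can reach down behind it and hook it along.
- board: Green carrier board 80 (x) x 150 (y) x 6 thick, 120 g, loose, on the plinth under the stack; origin at the centre of its underside, z up, +y lengthwise to its handle. It starts with its origin at about station (0, 33, 36); drawing it takes 3 to 12 N. It has about 120 mm to travel towards station +y, and drops 2 mm onto the tray.
- case_low: Lowest of three loose flat cases, black plastic, 110 (x) x 80 (y) x 22 high, 150 g (the mass varies by up to a third); origin at the centre of its underside. It lies on the board, 5 to 15 mm short of the stop bar, and settles 6 mm onto the plinth when the board is out.
- case_mid: Middle case, grey, same size and origin as the lowest, lying on it.
- case_top: Top case, black, same size and origin, lying on the middle one; its top starts 108 mm above the bench.
- tray (a joint): Inner tray of the telescoping loader: how far it stands out of the sleeve, in m, towards station -x; 0 = fully home in the sleeve, at most 0.08. Sliding friction about 2 N; it stays where left. At its stop it pushes the sleeve along.
- sleeve (a joint): Sleeve that carries the inner tray: how far it stands out of the bay, in m, towards station -x, the tray riding on it; 0 = fully home, at most 0.08. Sliding friction about 6 N; it stays where left.
- tray_mid (a point): Centre of the inner tray's floor (its top, station z 34, y 154.5); axes as the station's. The clear floor is 160 (x, +-80) x 185 (y, +-92), open towards the plinth; edge strip 10 high at +x; end stop 10 high at +y (from y +92).
- tray_front (a point): Middle of the outer face of the inner tray's yellow front plate, station z 58; the plate faces station -x, is 187 wide (y), 8 thick, from z 26 to 68. 88 mm in -x of tray_mid. Push it towards station +x.
- sleeve_front (a point): Middle of the outer face of the sleeve's blue front strip, station z 17 (z 10..24), 160 wide; faces station -x. With the inner tray home in the sleeve, the two fronts are flush.
- lock (a joint): Red lock lever on a grey block beside the tray (station x -60, y 312): angle in rad; about 0 leans towards the robot (station -x), 1.0 leans fully away (+x). It turns about an axis along station y and stays where left.
- lock_tip (a point): Centre of the red ball (diameter 26) at the lever's tip, 80 mm from its pivot at station (-60, 312, 28); rod 10 thick, block 70 (x) x 50 (y), to z 41. Push the rod or the ball from the robot's side; it takes about 1 N. Over the full throw it moves about 77 mm towards station +x along an arc.
- bin_blue: Open blue parts bin 90 x 75 x 45, loose; leave alone. Origin at the centre of its underside.
- bin_red: Open red parts bin, same size; leave alone.
- jar: Small amber jar, diameter 48, height 60; leave alone.
- driver: Screwdriver lying in front of the stack; leave alone.
- tape: Yellow ring (roll) lying flat, diameter 80, 19 high; leave alone.
- spanner: Steel spanner lying on the bench; leave alone.
- meter: Orange hand meter 85 x 160 x 34 lying on the bench; leave alone.
There are look-alikes about, which are no part of the job. There is more than one size of the board; the job needs the smallest.

How it is judged:
On the way, in this order (a step that is already met when the one before it is completed fails the run):
1. the board is drawn out and lies flat and wholly on the extended tray, the stack standing square on the plinth (x of board in the frame of tray_mid between -0.042 and 0.042 m and y of board in the frame of tray_mid between -0.0185 and 0.0185 m and z of board in the frame of tray_mid below 0.005 m and angle between board's own z axis and vertical below 0.05 rad and angle between each of case_low, case_mid, case_top's own z axis and vertical below 0.06 rad and horizontal distance between case_low and case_mid below 0.02 m and horizontal distance between case_mid and case_top below 0.02 m and z of case_low in the frame of station between 0.031 and 0.041 m and z of case_mid in the frame of station between 0.053 and 0.063 m and z of case_top in the frame of station between 0.075 and 0.085 m and value of joint each of tray, sleeve above 0.03 m), for 0.2 s.
2. the inner tray is pushed home into the sleeve, board on it, while the sleeve is still out (value of joint tray below 0.006 m and value of joint sleeve above 0.03 m and x of board in the frame of tray_mid between -0.042 and 0.042 m and y of board in the frame of tray_mid between -0.0185 and 0.0185 m and z of board in the frame of tray_mid below 0.005 m and angle between board's own z axis and vertical below 0.05 rad), for 0.05 s.
3. the sleeve is pushed home too, the inner tray still home, board on it (value of joint each of tray, sleeve below 0.006 m and x of board in the frame of tray_mid between -0.042 and 0.042 m and y of board in the frame of tray_mid between -0.0185 and 0.0185 m and z of board in the frame of tray_mid below 0.005 m and angle between board's own z axis and vertical below 0.05 rad), for 0.2 s.
4. the red lever is thrown right over (value of joint lock above 0.85 rad), for 0.2 s.
At the end, for the whole second after the job is handed in: The board lies flat (within 3 degrees) and wholly on the inner tray, the tray and the sleeve are both within 6 mm of fully home, the lever is past 0.85 rad, the three cases stand level (within 3.5 degrees) on one another on the plinth, each within 20 mm of being over the next, and all is at rest (all of step 3 and angle between each of case_low, case_mid, case_top's own z axis and vertical below 0.06 rad and horizontal distance between case_low and case_mid below 0.02 m and horizontal distance between case_mid and case_top below 0.02 m and z of case_low in the frame of station between 0.031 and 0.041 m and z of case_mid in the frame of station between 0.053 and 0.063 m and z of case_top in the frame of station between 0.075 and 0.085 m and value of joint lock above 0.85 rad and linear speed of each of board, case_low, case_mid, case_top below 0.01 m/s); the robot touches nothing.
It fails at once if a case topples or is carried off (moved over 40 mm or tipped over 20 degrees) (distance of any of case_low, case_mid, case_top from where it was at the start of the episode above 0.04 m or angle between any of case_low, case_mid, case_top's own z axis and vertical above 0.35 rad).
It fails at once if the sleeve is pushed in (past 35 mm) while the inner tray still stands out of it (value of joint tray above 0.02 m and value of joint sleeve below 0.035 m).
It fails at once if the lever is thrown before the tray and the sleeve are home (value of joint lock above 0.7 rad and value of joint any of tray, sleeve above 0.02 m).
It fails at once if a bystander is disturbed (moved over 30 mm) (distance of any of bin_blue, bin_red, jar, driver, tape, spanner, meter from where it was at the start of the episode above 0.03 m).
It also fails if it takes over 59 s, if anything falls off the work surface, if the arm or the gripper's body presses on something with over 40 N, if the wrist force passes 120 N, or if a joint passes its speed limit or range.

## Working session

There is one attempt and no reset: what is moved stays moved. The work goes in short steps, Python scripts to look and compute and a shell command to move; the robot and the scene stay as the last step left them, time stands still between calls to the robot, and variables do not carry over. Pictures are saved under pics/ and viewed, and the job is handed in when it is done.

```bash
ls; mkdir -p pics; python3 - <<'E'
from station import manip, imaging
import cv2,numpy as np
s=manip.read_state(); print(s, manip.grip_point_offset)
for n in("side","top"):
    p,d=imaging.capture(n); cv2.imwrite(f"pics/{n}0.png",p); np.save(f"{n}0.npy",d)
    print(imaging.camera_model(n))
E
```

```text
pics
{'time_s': 0.0, 'joint_positions': array([-1.17580012,  0.62929867,  0.03846199,  1.5183459 , -0.02697607,
        0.99632852, -0.02000411]), 'joint_vel': array([ 1.16252868e-03, -9.69414603e-04, -3.76299960e-04, -1.97637019e-03,
       -1.98840398e-03, -1.16631469e-03,  2.98714313e-05]), 'joint_torque': array([ 3.55705952e-04, -5.49724174e+01,  1.14342213e+00, -1.86630803e+01,
       -5.21443121e-02,  2.38360860e-02,  1.71754214e-04]), 'eef_pos': array([0.28872518, 0.5816116 , 0.20459235]), 'tool_rot': array([-1.54225807,  0.36171906, -0.36112913]), 'ft_force': array([ 0.3645883 , -0.15895919, -0.57432221]), 'moment': array([-0.01292969, -0.03841776, -0.01448233]), 'grip_width': 0.9999310800876037} 0.0188
{'camera_matrix': array([[443.7130336 ,   0.        , 318.69306352],
       [  0.        , 443.7130336 , 237.36712345],
       [  0.        ,   0.        ,   1.        ]]), 'distortion': array([-0.02892438,  0.        ,  0.        ,  0.        ,  0.        ]), 'eye': array([ 0.29431854, -1.00441976,  0.83074715]), 'attitude': array([-2.21803374,  0.30820752, -0.12416399])}
{'camera_matrix': array([[569.55707699,   0.        , 311.56279037],
       [  0.        , 569.55707699, 243.38191658],
       [  0.        ,   0.        ,   1.        ]]), 'distortion': array([0.06161831, 0.        , 0.        , 0.        , 0.        ]), 'eye': array([ 0.31540316, -0.10155186,  1.72692853]), 'attitude': array([-2.14688497,  2.16202593, -0.14839248])}
```

View pics/side0.png

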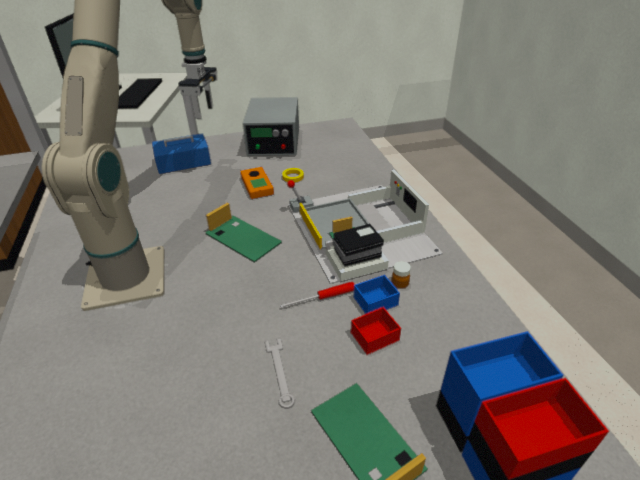

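View pics/top0.png

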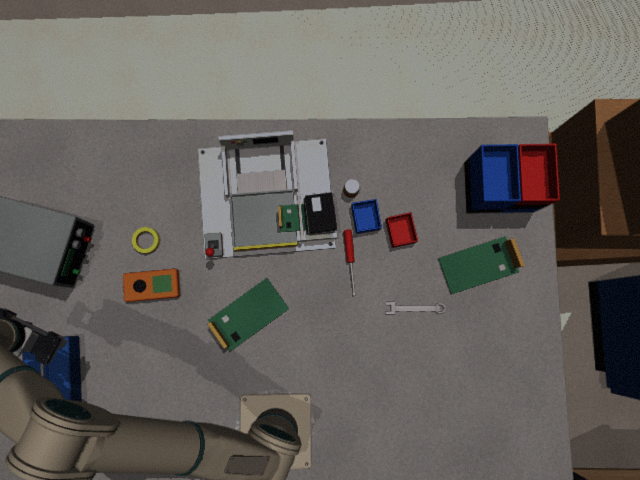

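Look-alikes: the boards at top-view (250,315) and (480,265) are large and lie loose on the bench. The one at (289,218) is the smallest and sits under the cases. Next I'll enlarge it to check.

```bash
cat > h.py <<'E'
import numpy as np,cv2
from scipy.spatial.transform import Rotation as R
from station import manip, imaging
def cam(n):
    m=imaging.camera_model(n); return m['camera_matrix'],m['distortion'],m['eye'],R.from_rotvec(m['attitude']).as_matrix()
def ray(n,u,v):
    K,D,e,A=cam(n); p=cv2.undistortPoints(np.array([[[u,v]]],float),K,D)[0,0]
    return e,A@np.array([p[0],p[1],1.])
def atz(n,u,v,z):
    e,r=ray(n,u,v); return e+r*(z-e[2])/r[2]
def dep(n,u,v,d):
    e,r=ray(n,u,v); return e+r*d[int(round(v)),int(round(u))]
def two(u1,v1,u2,v2):
    e,r=ray('top',u1,v1); f,q=ray('side',u2,v2)
    s=np.linalg.lstsq(np.c_[r,-q],f-e,rcond=None)[0]; a=e+r*s[0];b=f+q*s[1]
    return (a+b)/2,np.linalg.norm(a-b)
def proj(n,P):
    K,D,e,A=cam(n); return cv2.projectPoints((np.atleast_2d(P)-e)@A,np.zeros(3),np.zeros(3),K,D)[0][:,0]
def crop(n,u,v,w,h,f,name,pic=None):
    if pic is None: pic,_=imaging.capture(n)
    c=cv2.resize(pic[v:v+h,u:u+w],None,fx=f,fy=f,interpolation=cv2.INTER_CUBIC); cv2.imwrite('pics/'+name,c)
E
python3 - <<'E'
from h import *
crop('top',190,120,160,150,4,'tc0.png',cv2.imread('pics/top0.png'))
crop('side',270,160,180,130,4,'sc0.png',cv2.imread('pics/side0.png'))
E
```

```text
(no output)
```

View pics/tc0.png

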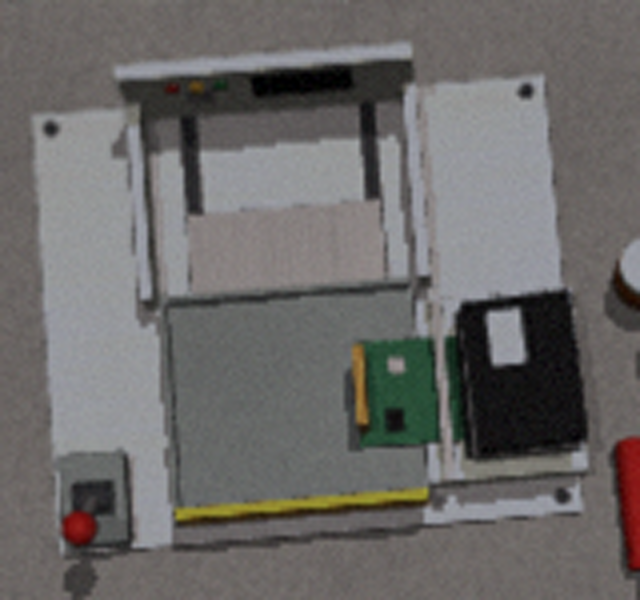

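View pics/sc0.png

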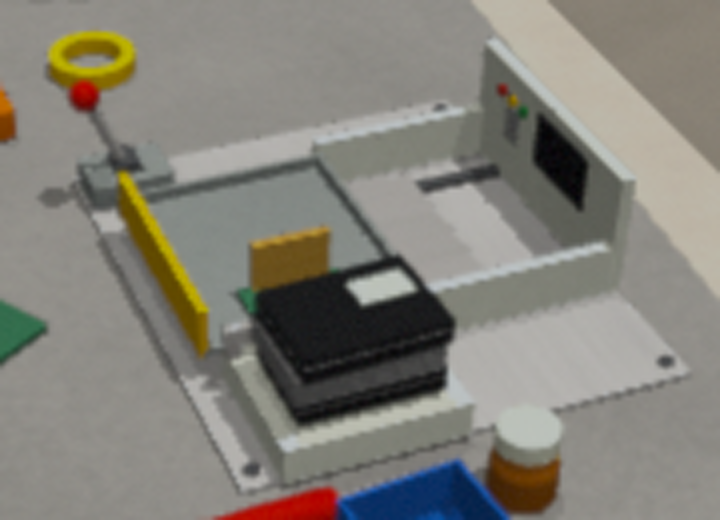

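The crop shows the small green board with its brass lip at crop (360,385), i.e. top px (280,216), with the stop bar at x≈437 and the cases to its right. This is the one to draw. Next I'll locate the station.

```bash
python3 - <<'E'
from h import *
T=lambda c:(190+(c[0]+.5)/4-.5,120+(c[1]+.5)/4-.5)
S=lambda c:(270+(c[0]+.5)/4-.5,160+(c[1]+.5)/4-.5)
pt=[((543,74),(248,-55)),((33,116),(248,345)),((62,554),(-98,345)),((582,513),(-98,-55))]
X=np.array([b for a,b in pt])/1000.; W=np.array([atz('top',*T(a),.006)[:2] for a,b in pt])
c=X.mean(0);d=W.mean(0);H=(X-c).T@(W-d);yaw=np.arctan2(H[0,1]-H[1,0],H[0,0]+H[1,1])
Q=np.array([[np.cos(yaw),-np.sin(yaw)],[np.sin(yaw),np.cos(yaw)]]);o=d-Q@c
print('yaw',np.degrees(yaw),'o',o,'res mm',((W-(X@Q.T+o))*1000).round(1))
np.savez('st.npz',Q=Q,o=o,yaw=yaw)
st=lambda P:np.r_[(Q.T@(P[:2]-o)),P[2]]*1000
# side check corners: near (250,490)->(-98,-55) , (688,373)->(248,-55)
for c_ in [(250,490),(688,373)]: print('side corner',st(atz('side',*S(c_),.006)).round(1))
dt=np.load('top0.npy')
for nm,c_ in dict(lipTopA=(359,345),lipTopB=(361,424),ball=(79,528),casetop=(520,400),caseTL=(461,306),caseTR=(570,292),caseBL=(470,455),caseBR=(585,445),trayfloor=(260,400),frontL=(178,512),frontR=(428,490),bar=(437,330)).items():
    print(nm,st(dep('top',*T(c_),dt)).round(1))
P,e=two(*T((79,527)),*S((84,96)));print('ball',st(P).round(1),P,e)
P,e=two(*T((357,345)),*S((328,231)));print('lip far end',st(P).round(1),P,e)
P,e=two(*T((359,424)),*S((251,242)));print('lip near end',st(P).round(1),P,e)
P,e=two(*T((178,516)),*S((124,175)));print('front L top',st(P).round(1),P,e)
P,e=two(*T((428,494)),*S((207,309)));print('front R top',st(P).round(1),P,e)
for n in dict(bin_blue=0): pass
E
```

```text
yaw 4.428461999014146 o [ 0.62562548 -0.1211801 ] res mm [[-0.1  1.5]
 [-1.2 -1.2]
 [ 1.8 -2.3]
 [-0.5  2.1]]
side corner [-90.3 -55.9   6. ]
side corner [245.9 -55.7   6. ]
lipTopA [ 30.4 103.5  80.5]
lipTopB [-27.7 106.7  76.6]
ball [-92.3 310.4 115.4]
casetop [-24.2 -10.2 102.2]
caseTL [ 47.4  26.6 107.1]
caseTR [ 67.4 -57.4  33.9]
caseBL [-55.1  28.8  62. ]
caseBR [-50.9 -58.1  35.9]
trayfloor [  5.3 183.2  27.5]
frontL [-80.5 245.4  70. ]
frontR [-71.1  62.5   7.8]
bar [42.1 45.5 55.4]
ball [-89.1 312.4 102.6] [0.5126938  0.18340403 0.10255304] 0.0014947424762059441
lip far end [ 31.5 104.8  79.1] [ 0.64898836 -0.01426715  0.07909113] 0.0015232957035262982
lip near end [-27.6 107.7  82.7] [ 0.58982239 -0.01595373  0.0827099 ] 0.0021769458030372313
front L top [-80.8 245.4  67.2] [0.5261214  0.11728592 0.06724043] 0.004596253068193589
front R top [-79.9  61.4  69.9] [ 0.54120965 -0.06613007  0.06990022] 0.005441090146200369
```

```bash
cat >> h.py <<'E'
def stn():
    f=np.load('st.npz'); return f['Q'],f['o'],float(f['yaw'])
def tost(P):
    Q,o,y=stn(); return np.r_[Q.T@(np.array(P)[:2]-o),P[2]]*1000
def tow(p):
    Q,o,y=stn(); p=np.array(p)/1000; return np.r_[Q@p[:2]+o,p[2]]
def go(target=None,jaw_deg=0):
    s=manip.read_state(); M=R.from_rotvec(s['tool_rot']).as_matrix(); Q,o,yw=stn()
    print('t',round(s['time_s'],2),'tcp st',tost(s['eef_pos']).round(1),'F',s['ft_force'].round(1),'grip',round(s['grip_width'],2))
    print('tool axes in station (cols x,y,z)',(np.block([[Q.T,np.zeros((2,1))],[np.zeros((1,2)),np.eye(1)]])@M).round(3).tolist())
    if target is not None:
        print('shift mm',((M.T@(tow(target)-s['eef_pos']))*1000).round(1))
    z=M[:,2]; a=np.arctan2(z[1],z[0])-yw-np.radians(jaw_deg); a=(a+np.pi/2)%np.pi-np.pi/2
    print('jaw angle off (about world z)',round(a,3),'-> turn about tool y',round(a if M[2,1]<0 else -a,3))
E
python3 - <<'E'
from h import *
go((1.5,73,200))
E
```

```text
t 0.1 tcp st [-281.6  726.8  204.7] F [ 0.4  0.2 -0.2] grip 1.0
tool axes in station (cols x,y,z) [[0.859, -0.001, 0.512], [-0.512, -0.001, 0.859], [0.0, -1.0, -0.002]]
shift mm [ 578.2    5.4 -416.3]
jaw angle off (about world z) 1.033 -> turn about tool y 1.033
```

```bash
python3 -m pendant '[[33,0,-24,0.13,0.3],[66,0,-48,0.26,0.3],[99,0,-71,0.39,0.3],[132,0,-95,0.52,0.3],[165,0,-119,0.65,0.3],[198,0,-143,0.78,0.3],[231,0,-166,0.91,0.3],[264,0,-190,1.033,0.3],[297,0,-214,1.033,0.3],[330,0,-238,1.033,0.3]]' 20; python3 - <<'E'
from h import *
go((1.5,73,120))
E
```

```text
time_s: 1.1
eef_pos: [0.4787, 0.2203, 0.2049]
tool_rot: [-1.247, 1.152, -1.153]
ft_force: [0.4, 0.3, 0.6]
grip_width: 0.3
t 1.1 tcp st [-120.1  351.8  204.9] F [0.4 0.3 0.6] grip 0.3
tool axes in station (cols x,y,z) [[0.0, -0.001, 1.0], [-1.0, -0.002, 0.0], [0.002, -1.0, -0.001]]
shift mm [278.7  85.2 121.7]
jaw angle off (about world z) 0.0 -> turn about tool y 0.0
```

```bash
python3 -m pendant '[[32,0,14,0,0.3],[64,0,28,0,0.3],[96,0,42,0,0.3],[128,0,56,0,0.3],[160,0,70,0,0.3],[192,0,84,0,0.3],[224,0,98,0,0.3],[256,20,112,0,0.3],[278,45,122,0,0.3],[278,70,122,0,0.3]]'; python3 - <<'E'
from h import *
go((1.5,73,50))
crop('top',190,120,160,150,4,'tc1.png')
crop('side',270,160,180,130,4,'sc1.png')
E
```

```text
time_s: 2.1
eef_pos: [0.623, -0.0528, 0.1343]
tool_rot: [-1.246, 1.153, -1.16]
ft_force: [-0.0, 0.4, -0.2]
grip_width: 0.299
t 2.1 tcp st [  2.7  68.4 134.3] F [-0.   0.4 -0.2] grip 0.3
tool axes in station (cols x,y,z) [[-0.005, 0.0, 1.0], [-1.0, -0.005, -0.005], [0.005, -1.0, 0.0]]
shift mm [-5.  84.3 -1.2]
jaw angle off (about world z) -0.005 -> turn about tool y -0.005
```

View pics/sc1.png

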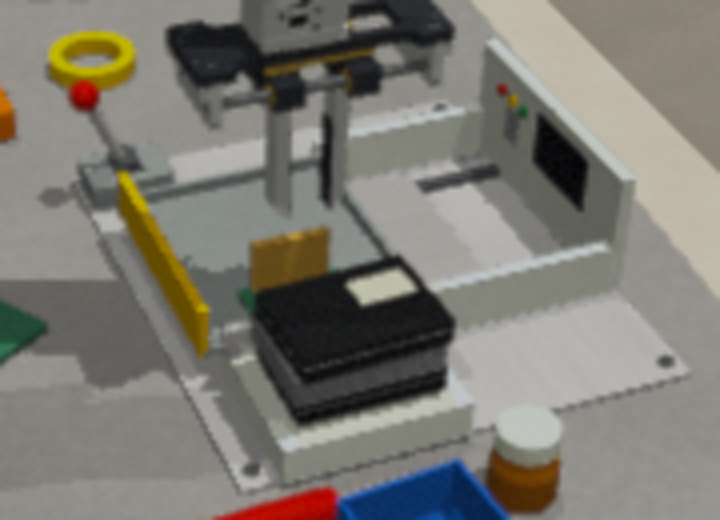

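View pics/tc1.png

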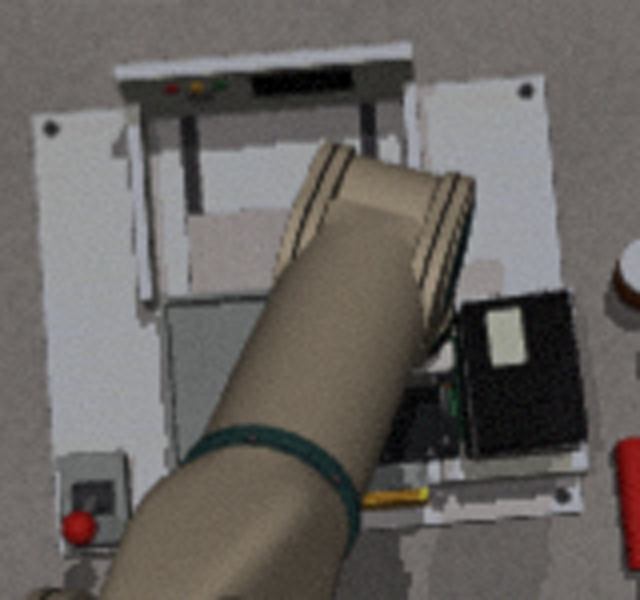

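```bash
python3 -m pendant '[[-4,0,-1,-0.005,0.3],[-4,15,-1,-0.005,0.3],[-4,30,-1,-0.005,0.3],[-4,42,-1,-0.005,0.3],[-4,52,-1,-0.005,0.3],[-4,62,-1,-0.005,0.3],[-4,70,-1,-0.005,0.3],[-4,78,-1,-0.005,0.3],[-4,84,-1,-0.005,0.3],[-4,84,-1,-0.005,0.3]]'; python3 - <<'E'
from h import *
go((1.5,213.5,50))
crop('side',270,160,180,130,4,'sc2.png')
E
```

```text
time_s: 3.2
eef_pos: [0.6162, -0.0443, 0.0465]
tool_rot: [-1.255, 1.157, -1.145]
ft_force: [-0.4, -0.3, 0.6]
grip_width: 0.301
t 3.2 tcp st [-3.5 77.4 46.5] F [-0.4 -0.3  0.6] grip 0.3
tool axes in station (cols x,y,z) [[0.003, -0.01, 1.0], [-1.0, -0.001, 0.003], [0.001, -1.0, -0.01]]
shift mm [-136.1   -3.6    5.4]
jaw angle off (about world z) 0.003 -> turn about tool y 0.003
```

View pics/sc2.png

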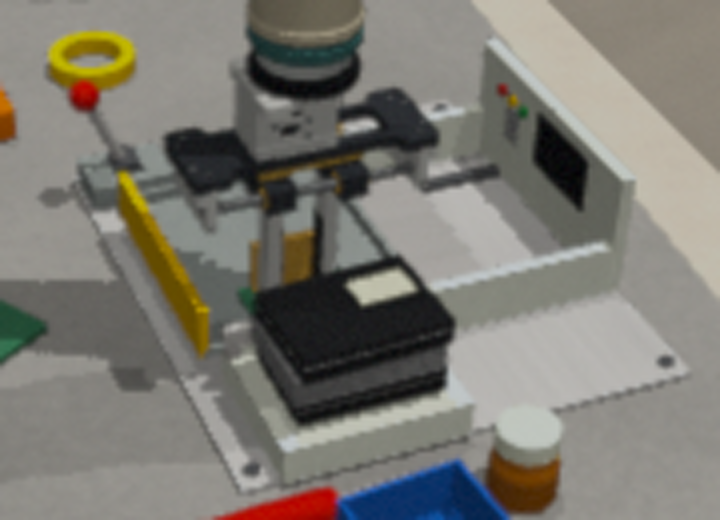

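```bash
python3 -m pendant '[[-1,-4,3,0,0.3],[-3,-4,5,0,0.3],[-5,-4,5,0,0.3],[-7,-4,5,0,0.3],[-9,-4,5,0,0.3],[-11,-4,5,0,0.3],[-13,-4,5,0,0.3],[-15,-4,5,0,0.3],[-17,-4,5,0,0.3],[-19,-4,5,0,0.3]]'; python3 - <<'E'
from h import *
go((1.5,213.5,50))
E
```

```text
time_s: 4.25
eef_pos: [0.6199, -0.0264, 0.0511]
tool_rot: [-1.255, 1.156, -1.148]
ft_force: [0.3, -3.7, -0.1]
grip_width: 0.3
t 4.25 tcp st [ 1.6 94.9 51.1] F [ 0.3 -3.7 -0.1] grip 0.3
tool axes in station (cols x,y,z) [[0.002, -0.01, 1.0], [-1.0, -0.002, 0.002], [0.002, -1.0, -0.01]]
shift mm [-118.6    0.8    0.2]
jaw angle off (about world z) 0.002 -> turn about tool y 0.002
```

```bash
python3 -m pendant '[[-4,0,0,0,0.3],[-8,0,0,0,0.3],[-12,0,0,0,0.3],[-16,0,0,0,0.3],[-20,0,0,0,0.3],[-24,0,0,0,0.3],[-28,0,0,0,0.3],[-32,0,0,0,0.3],[-36,0,0,0,0.3],[-40,0,0,0,0.3]]'; python3 - <<'E'
from h import *
go((1.5,213.5,50))
crop('side',270,160,180,130,4,'sc3.png')
E
```

```text
time_s: 5.25
eef_pos: [0.6171, 0.0114, 0.0511]
tool_rot: [-1.256, 1.155, -1.151]
ft_force: [1.0, -10.7, -0.6]
grip_width: 0.297
t 5.25 tcp st [  1.7 132.8  51.1] F [  1.  -10.7  -0.6] grip 0.3
tool axes in station (cols x,y,z) [[0.001, -0.009, 1.0], [-1.0, -0.005, 0.001], [0.005, -1.0, -0.009]]
shift mm [-80.7   0.7  -0.1]
jaw angle off (about world z) 0.001 -> turn about tool y 0.001
```

View pics/sc3.png

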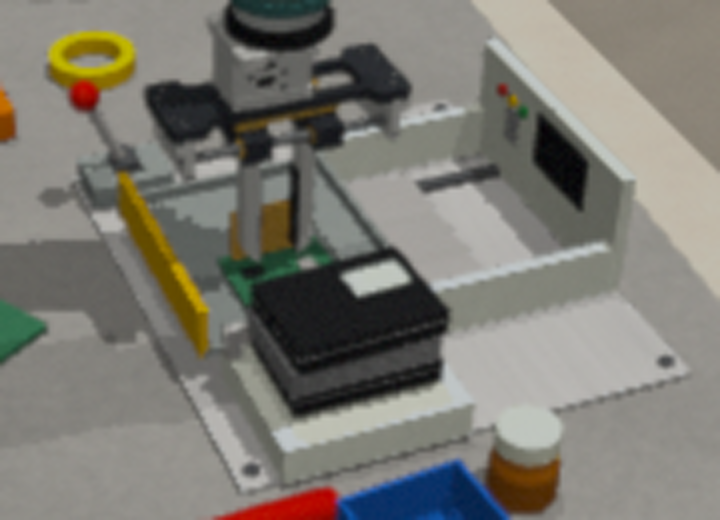

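```bash
python3 -m pendant '[[-3,0,0,0,0.3],[-6,0,0,0,0.3],[-9,0,0,0,0.3],[-12,0,0,0,0.3],[-15,0,0,0,0.3],[-19,0,0,0,0.3],[-23,0,0,0,0.3],[-27,0,0,0,0.3],[-31,0,0,0,0.3],[-35,0,0,0,0.3]]'; python3 - <<'E'
from h import *
go((1.5,213.5,50))
crop('side',270,160,180,130,4,'sc4.png')
E
```

```text
time_s: 6.3
eef_pos: [0.614, 0.049, 0.0508]
tool_rot: [-1.256, 1.155, -1.148]
ft_force: [-0.5, -1.1, -0.1]
grip_width: 0.302
t 6.3 tcp st [  1.5 170.6  50.8] F [-0.5 -1.1 -0.1] grip 0.3
tool axes in station (cols x,y,z) [[0.003, -0.009, 1.0], [-1.0, -0.003, 0.003], [0.003, -1.0, -0.009]]
shift mm [-42.9   0.6   0.1]
jaw angle off (about world z) 0.003 -> turn about tool y 0.003
```

View pics/sc4.png

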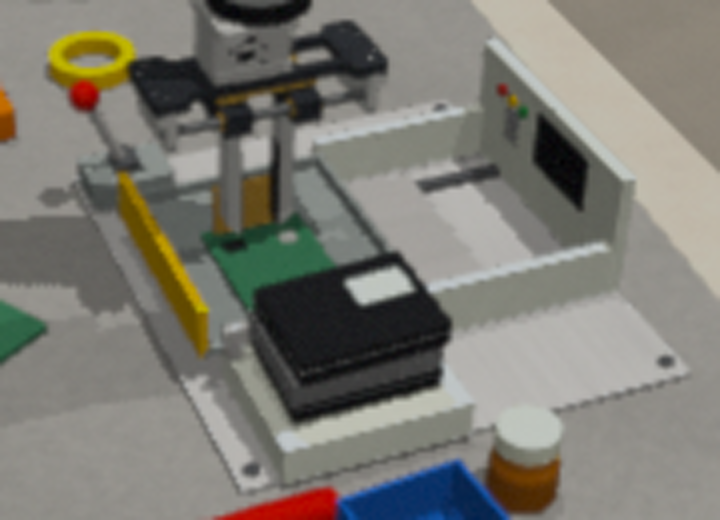

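```bash
python3 -m pendant '[[-3,0,0,0,0.3],[-6,0,0,0,0.3],[-9,0,0,0,0.3],[-12,0,0,0,0.3],[-16,0,0,0,0.3],[-20,0,0,0,0.3],[-24,0,0,0,0.3],[-28,0,0,0,0.3],[-32,0,0,0,0.3],[-35,0,0,0,0.3]]'; python3 - <<'E'
from h import *
go((1.5,213.5,50))
crop('side',270,160,180,130,4,'sc5.png')
crop('top',190,120,160,150,4,'tc5.png')
E
```

```text
time_s: 7.35
eef_pos: [0.6112, 0.085, 0.0508]
tool_rot: [-1.256, 1.154, -1.147]
ft_force: [0.2, -1.0, 1.1]
grip_width: 0.302
t 7.35 tcp st [  1.5 206.7  50.8] F [ 0.2 -1.   1.1] grip 0.3
tool axes in station (cols x,y,z) [[0.004, -0.009, 1.0], [-1.0, -0.003, 0.004], [0.003, -1.0, -0.009]]
shift mm [-6.8  0.8  0. ]
jaw angle off (about world z) 0.004 -> turn about tool y 0.004
```

View pics/sc5.png

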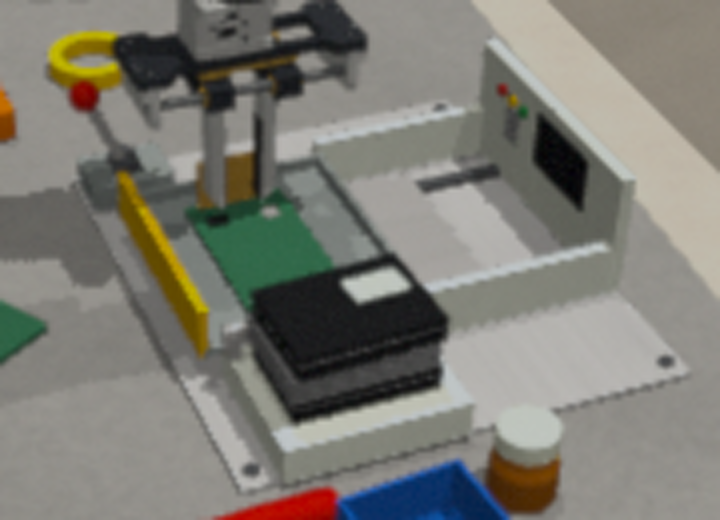

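View pics/tc5.png

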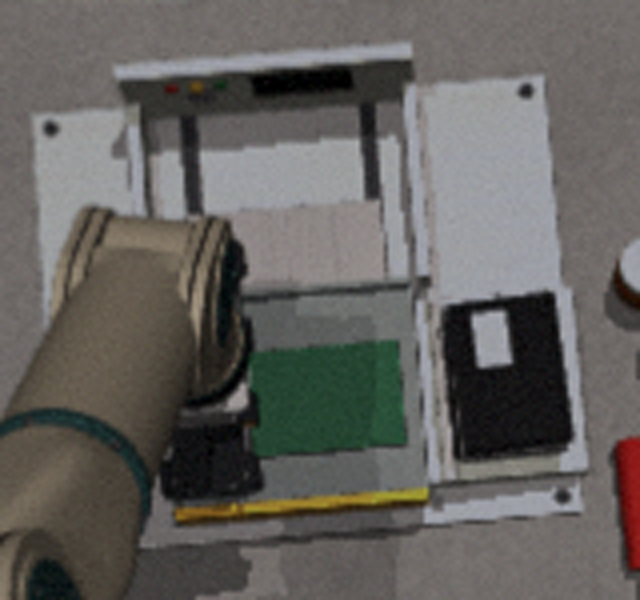

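```bash
python3 - <<'E'
from h import *
T=lambda c:(190+(c[0]+.5)/4-.5,120+(c[1]+.5)/4-.5)
for z,c in [(.04,(398,342)),(.04,(407,444)),(.04,(253,453))]: print(tost(atz('top',*T(c),z)).round(1))
for c in [(442,309),(555,293),(457,459),(571,444)]: print('case',tost(atz('top',*T(c),.102)).round(1))
E
```

```text
[38.6 75.5 40. ]
[-39.5  75.   40. ]
[-36.7 190.3  40. ]
case [ 47.5  40.5 102. ]
case [ 52.4 -42.4 102. ]
case [-63.3  38.8 102. ]
case [-59.3 -44.1 102. ]
```

```bash
python3 -m pendant '[[-2,0,0,0,0.3],[-4,0,0,0,0.3],[-5,0,0,0,0.3],[-6,0,0,0,0.3],[-4,0,0,0,0.3],[2,-1,0,0,0.3],[8,-10,0,0,0.3],[8,-30,0,0,0.3],[8,-60,0,0,0.3],[8,-95,0,0,0.3]]'; python3 - <<'E'
from h import *
go((-130,154.5,145))
E
```

```text
time_s: 8.45
eef_pos: [0.6119, 0.0769, 0.1466]
tool_rot: [-1.257, 1.156, -1.146]
ft_force: [-0.1, 0.3, -0.5]
grip_width: 0.3
t 8.45 tcp st [  1.6 198.6 146.6] F [-0.1  0.3 -0.5] grip 0.3
tool axes in station (cols x,y,z) [[0.004, -0.011, 1.0], [-1.0, -0.003, 0.004], [0.003, -1.0, -0.011]]
shift mm [  43.6    3.1 -131.8]
jaw angle off (about world z) 0.004 -> turn about tool y 0.004
```

```bash
python3 -m pendant '[[6,0,-16,0,0],[12,0,-32,0,0],[18,0,-48,0,0],[24,0,-64,0,0],[30,0,-80,0,0],[36,0,-96,0,0],[42,0,-112,0,0],[44,0,-128,0,0],[44,0,-132,0,0],[44,0,-132,0,0]]'; python3 - <<'E'
from h import *
go((-115,154.5,42))
crop('side',270,160,180,130,4,'sc6.png')
crop('top',190,120,160,150,4,'tc6.png')
E
```

```text
time_s: 9.45
eef_pos: [0.4841, 0.0221, 0.1488]
tool_rot: [-1.255, 1.156, -1.147]
ft_force: [0.8, -0.2, -0.8]
grip_width: 0.007
t 9.45 tcp st [-130.1  153.8  148.8] F [ 0.8 -0.2 -0.8] grip 0.01
tool axes in station (cols x,y,z) [[0.003, -0.01, 1.0], [-1.0, -0.002, 0.003], [0.002, -1.0, -0.01]]
shift mm [ -0.9 106.6  16.1]
jaw angle off (about world z) 0.003 -> turn about tool y 0.003
```

View pics/sc6.png

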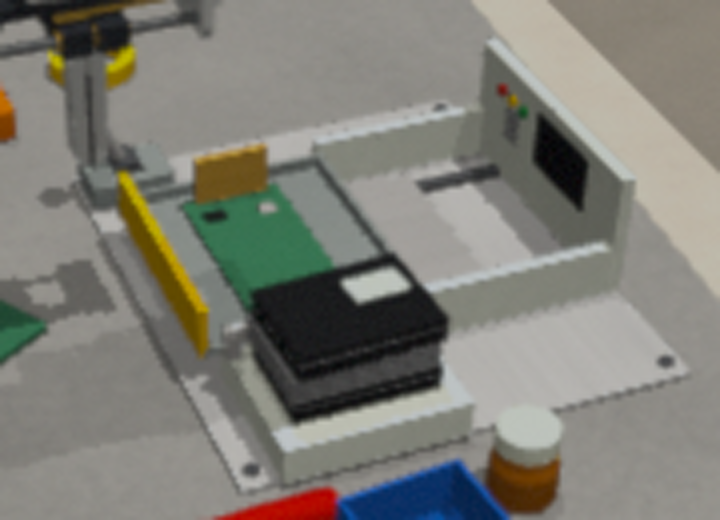

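View pics/tc6.png

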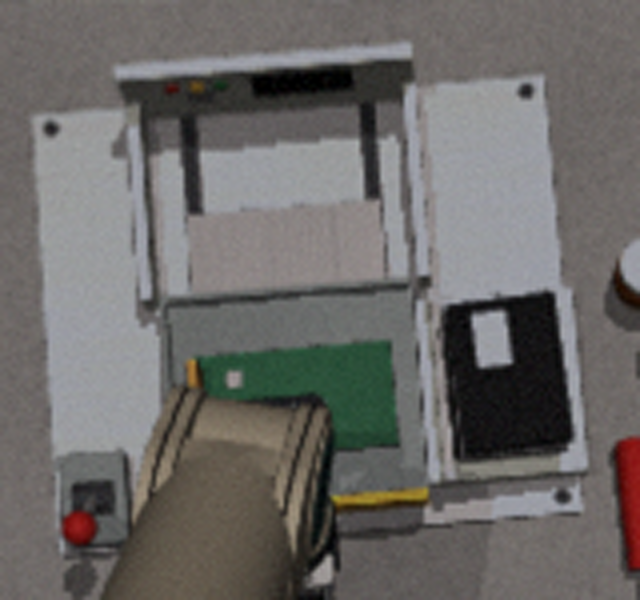

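```bash
python3 -m pendant '[[0,20,0,0,0],[0,40,0,0,0],[0,60,0,0,0],[-1,80,4,0,0],[-1,95,8,0,0],[-1,105,12,0,0],[-1,106,16,0,0],[-1,106,19,0,0],[-1,106,22,0,0],[-1,106,25,0,0]]'; python3 - <<'E'
from h import *
go((-20,154.5,42))
T=lambda c:(190+(c[0]+.5)/4-.5,120+(c[1]+.5)/4-.5)
S=lambda c:(270+(c[0]+.5)/4-.5,160+(c[1]+.5)/4-.5)
for nm,a,b in [('+x-y',(555,293),(445,318)),('-x-y',(571,444),(306,375)),('-x+y',(457,459),(254,294))]:
    P,e=two(*T(a),*S(b)); print(nm,tost(P).round(1),e)
E
```

```text
time_s: 10.55
eef_pos: [0.5097, 0.0253, 0.043]
tool_rot: [-1.254, 1.154, -1.147]
ft_force: [0.3, -0.6, 0.2]
grip_width: 0.004
t 10.55 tcp st [-104.2  155.    43. ] F [ 0.3 -0.6  0.2] grip 0.0
tool axes in station (cols x,y,z) [[0.004, -0.008, 1.0], [-1.0, -0.003, 0.004], [0.003, -1.0, -0.008]]
shift mm [ 0.8  0.3 84.2]
jaw angle off (about world z) 0.004 -> turn about tool y 0.004
+x-y [ 52.6 -42.5 101.6] 0.00013945863378431048
-x-y [-52.5 -46.2  86.1] 0.009069517153493889
-x+y [-56.9  37.4  93.3] 0.010464390268921724
```

```bash
python3 -m pendant '[[1,0,3,0,0],[1,0,6,0,0],[1,0,9,0,0],[1,0,13,0,0],[1,0,18,0,0],[1,0,23,0,0],[1,0,28,0,0],[1,0,33,0,0],[1,0,38,0,0],[1,0,43,0,0]]'; python3 - <<'E'
from h import *
go((-20,154.5,42))
crop('side',270,160,180,130,4,'sc7.png')
E
```

```text
time_s: 11.55
eef_pos: [0.5531, 0.0277, 0.0426]
tool_rot: [-1.255, 1.154, -1.148]
ft_force: [-2.2, -0.6, 0.7]
grip_width: 0.009
t 11.55 tcp st [-60.8 154.   42.6] F [-2.2 -0.6  0.7] grip 0.01
tool axes in station (cols x,y,z) [[0.004, -0.008, 1.0], [-1.0, -0.003, 0.004], [0.003, -1.0, -0.008]]
shift mm [-0.3  0.3 40.8]
jaw angle off (about world z) 0.004 -> turn about tool y 0.004
```

View pics/sc7.png

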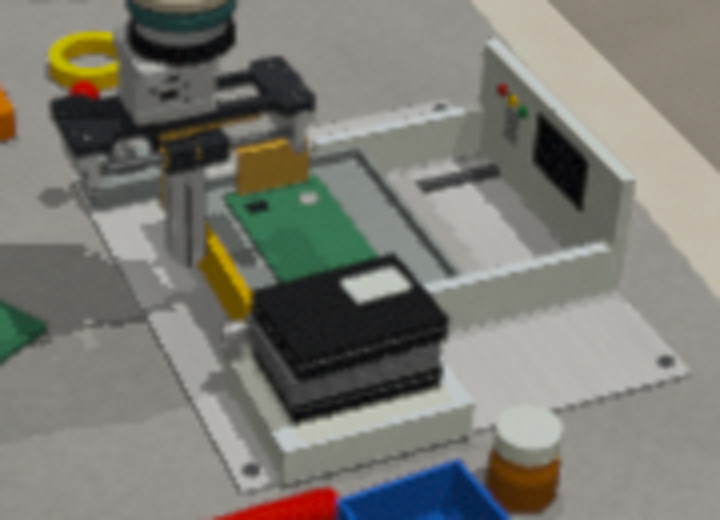

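```bash
python3 -m pendant '[[0,0,5,0,0],[0,0,10,0,0],[0,0,15,0,0],[0,0,20,0,0],[0,0,25,0,0],[0,0,30,0,0],[0,0,34,0,0],[0,0,37,0,0],[0,0,40,0,0],[0,0,42,0,0]]'; python3 - <<'E'
from h import *
go((60,154.5,42))
crop('side',270,160,180,130,4,'sc8.png')
E
```

```text
time_s: 12.6
eef_pos: [0.5945, 0.031, 0.0423]
tool_rot: [-1.256, 1.155, -1.147]
ft_force: [-6.0, -0.8, 5.2]
grip_width: 0.008
t 12.6 tcp st [-19.2 154.1  42.3] F [-6.  -0.8  5.2] grip 0.01
tool axes in station (cols x,y,z) [[0.004, -0.01, 1.0], [-1.0, -0.003, 0.004], [0.002, -1.0, -0.01]]
shift mm [-0.1 -0.5 79.2]
jaw angle off (about world z) 0.004 -> turn about tool y 0.004
```

View pics/sc8.png

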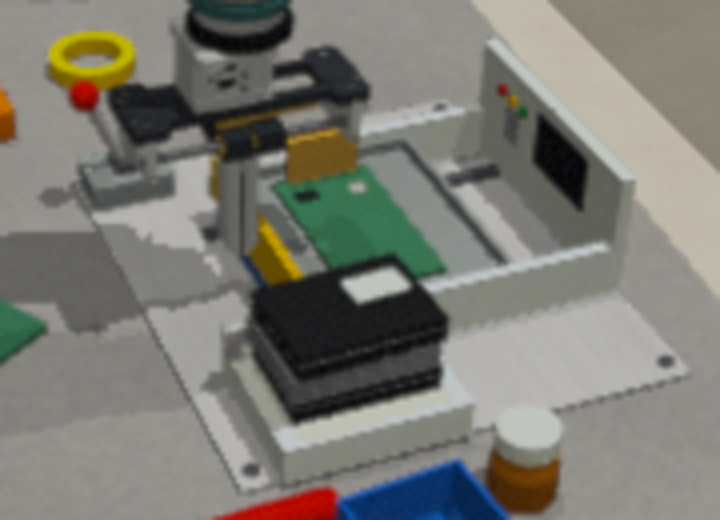

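```bash
python3 -m pendant '[[0,0,3,0,0],[0,0,6,0,0],[0,0,10,0,0],[0,0,14,0,0],[0,0,18,0,0],[0,0,22,0,0],[0,0,26,0,0],[0,0,30,0,0],[0,0,34,0,0],[0,0,38,0,0]]'; python3 - <<'E'
from h import *
go((60,154.5,43))
crop('side',270,160,180,130,4,'sc9.png')
E
```

```text
time_s: 13.65
eef_pos: [0.6312, 0.0338, 0.0421]
tool_rot: [-1.258, 1.158, -1.145]
ft_force: [-6.1, -1.3, 6.1]
grip_width: 0.004
t 13.65 tcp st [ 17.5 154.1  42.1] F [-6.1 -1.3  6.1] grip 0.0
tool axes in station (cols x,y,z) [[0.004, -0.013, 1.0], [-1.0, -0.002, 0.004], [0.002, -1.0, -0.013]]
shift mm [-0.2 -1.5 42.4]
jaw angle off (about world z) 0.004 -> turn about tool y 0.004
```

View pics/sc9.png

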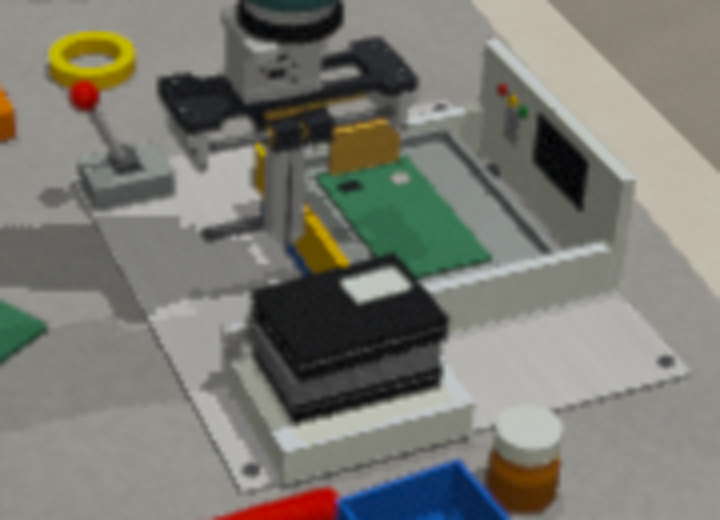

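```bash
python3 -m pendant '[[0,0,4,0,0],[0,0,8,0,0],[0,0,12,0,0],[0,0,16,0,0],[0,0,20,0,0],[0,0,24,0,0],[0,0,28,0,0],[0,0,32,0,0],[0,0,36,0,0],[0,0,39,0,0]]'; python3 - <<'E'
from h import *
go((66,154.5,43))
E
```

```text
time_s: 14.7
eef_pos: [0.6449, 0.0351, 0.0418]
tool_rot: [-1.293, 1.197, -1.119]
ft_force: [-57.4, -4.0, 54.6]
grip_width: 0.005
t 14.7 tcp st [ 31.3 154.3  41.8] F [-57.4  -4.   54.6] grip 0.01
tool axes in station (cols x,y,z) [[0.002, -0.064, 0.998], [-1.0, 0.003, 0.002], [-0.003, -0.998, -0.064]]
shift mm [-0.1 -3.4 34.5]
jaw angle off (about world z) 0.002 -> turn about tool y 0.002
```

```bash
python3 -m pendant '[[0,0,-5,0,0],[0,0,-10,0,0],[0,0,-15,0,0],[0,0,-20,0,0],[0,0,-25,0,0],[0,0,-30,0,0],[0,0,-30,0,0],[0,0,-30,0,0],[0,0,-30,0,0],[0,0,-30,0,0]]'; python3 - <<'E'
from h import *
go((66,154.5,43))
crop('side',270,160,180,130,4,'sc10.png')
crop('top',190,120,160,150,4,'tc10.png')
E
```

```text
time_s: 15.7
eef_pos: [0.6154, 0.0327, 0.0437]
tool_rot: [-1.292, 1.197, -1.119]
ft_force: [-0.4, -0.2, -0.0]
grip_width: 0.006
t 15.7 tcp st [  1.7 154.2  43.7] F [-0.4 -0.2 -0. ] grip 0.01
tool axes in station (cols x,y,z) [[0.002, -0.064, 0.998], [-1.0, 0.003, 0.002], [-0.003, -0.998, -0.064]]
shift mm [-0.1 -3.4 64.3]
jaw angle off (about world z) 0.002 -> turn about tool y 0.002
```

View pics/sc10.png

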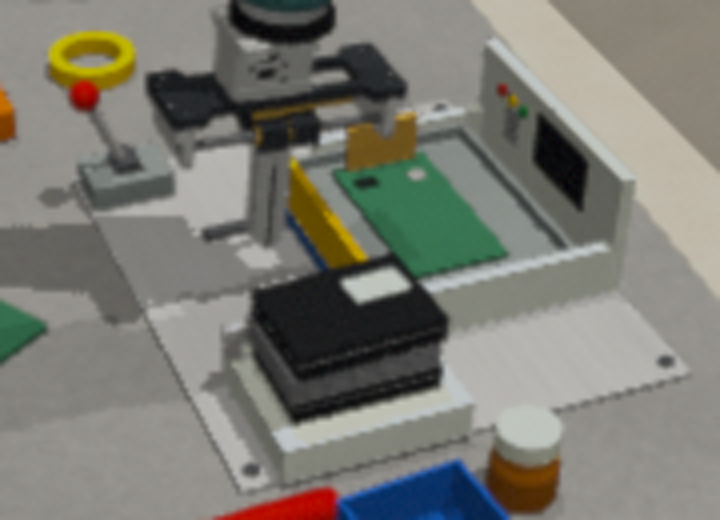

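View pics/tc10.png

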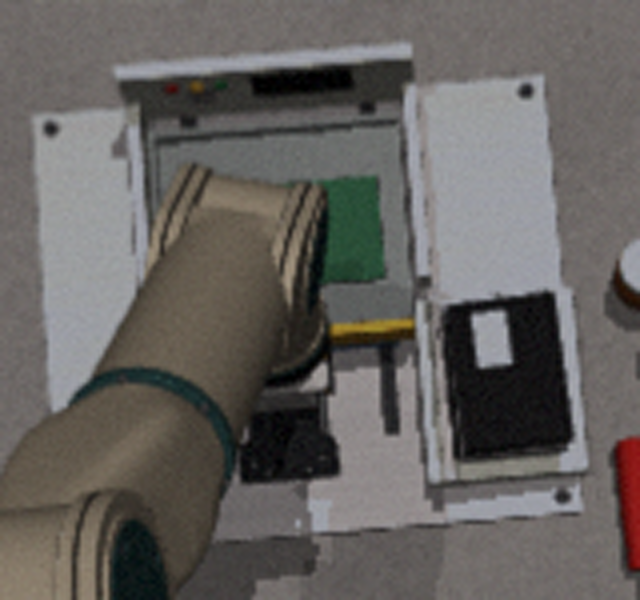

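```bash
python3 - <<'E'
from h import *
T=lambda c:(190+(c[0]+.5)/4-.5,120+(c[1]+.5)/4-.5)
S=lambda c:(270+(c[0]+.5)/4-.5,160+(c[1]+.5)/4-.5)
for z,c in [(.068,(412,336)),(.068,(335,342)),(.068,(335,324)),(.068,(412,319))]: print('front top',tost(atz('top',*T(c),z)).round(1))
for c in [(157,142),(398,125)]: print('tray rear',tost(atz('top',*T(c),.044)).round(1))
print('board tail',[tost(atz('top',*T(c),.04)).round(1) for c in [(378,177),(384,279)]])
p0,_=imaging.capture('side'); 
crop('side',320,180,90,60,8,'sc11.png',p0)
p1,_=imaging.capture('top'); crop('top',220,130,80,75,8,'tc11.png',p1)
E
```

```text
front top [36.5 64.3 68. ]
front top [ 36.7 121.5  68. ]
front top [ 50.2 120.4  68. ]
front top [49.2 63.2 68. ]
tray rear [206.7 245.2  44. ]
tray rear [205.  62.  44.]
board tail [array([167. ,  80.5,  40. ]), array([87.7, 82.2, 40. ])]
```

View pics/sc11.png

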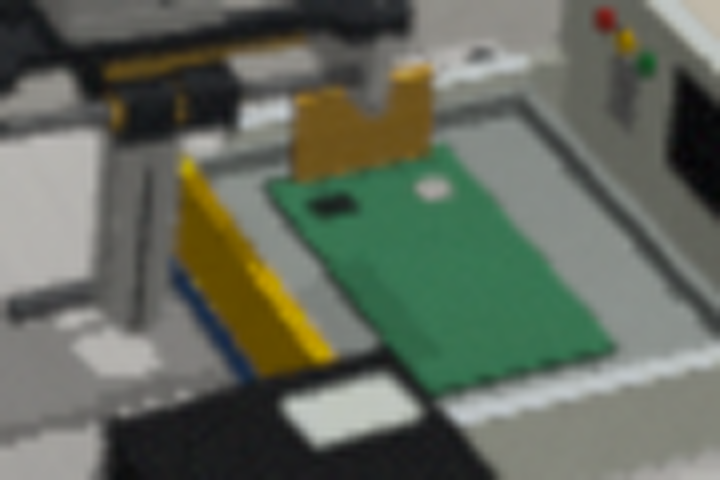

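View pics/tc11.png

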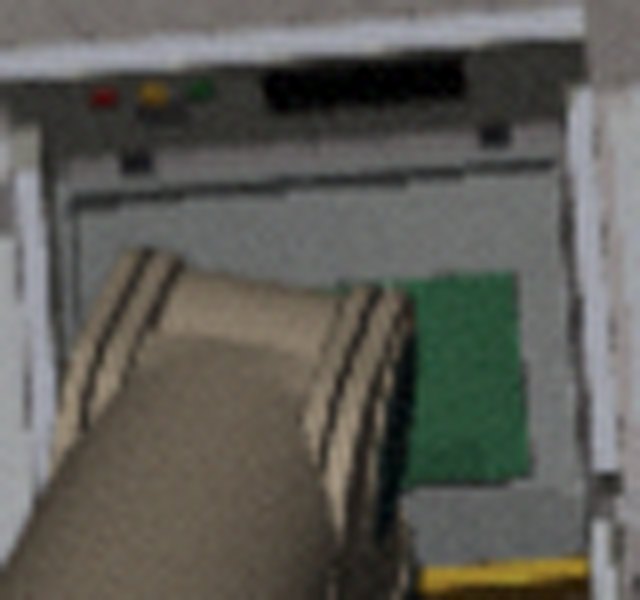

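```bash
python3 - <<'E'
from h import *
T=lambda c:(190+(c[0]+.5)/4-.5,120+(c[1]+.5)/4-.5)
d0=np.load('top0.npy'); p,d1=imaging.capture('top')
for z in (.012,.02): print('sleeve rear start',[tost(atz('top',*T(c),z)).round(1) for c in [(190,214),(380,201)]])
print('slot far ends',[tost(atz('top',*T(c),.006)).round(1) for c in [(188,117),(366,103)]])
for n,d in(('before',d0),('now',d1)):
  for y in (85,120):
    r=[]
    for x in range(20,240,8):
        u,v=proj('top',tow((x,y,30)))[0]
        q=tost(dep('top',u,v,d)); r.append((int(q[0]),int(q[2])))
    print(n,y,r)
E
```

```text
sleeve rear start [array([157.6, 227.6,  12. ]), array([155.8,  81.1,  12. ])]
sleeve rear start [array([155.4, 226.8,  20. ]), array([153.6,  80.9,  20. ])]
slot far ends [array([236.3, 224.5,   6. ]), array([236.2,  85.9,   6. ])]
before 85 [(17, 44), (26, 39), (34, 39), (43, 30), (51, 30), (60, 29), (68, 27), (75, 31), (83, 33), (93, 21), (104, 13), (110, 18), (120, 11), (126, 19), (133, 23), (143, 17), (149, 23), (160, 12), (171, 3), (176, 12), (185, 11), (194, 8), (202, 9), (210, 7), (218, 8), (227, 5), (232, 14), (234, 33)]
before 120 [(19, 32), (27, 34), (35, 30), (42, 38), (50, 39), (58, 38), (67, 34), (76, 29), (81, 39), (94, 18), (101, 21), (107, 30), (118, 19), (126, 19), (133, 25), (143, 17), (149, 25), (163, 3), (170, 5), (178, 6), (187, 5), (194, 8), (206, -4), (212, 2), (221, -1), (229, -1), (233, 13), (236, 29)]
now 85 [(22, 14), (32, 6), (40, 9), (42, 36), (44, 64), (59, 33), (68, 29), (76, 27), (81, 39), (90, 36), (97, 38), (105, 39), (112, 44), (122, 34), (132, 29), (139, 33), (147, 33), (153, 38), (162, 34), (171, 31), (178, 33), (188, 28), (198, 22), (203, 31), (208, 40), (226, 8), (232, 15), (236, 28)]
now 120 [(24, 5), (33, 3), (41, 1), (41, 44), (45, 62), (60, 26), (67, 32), (75, 31), (83, 30), (90, 36), (100, 29), (105, 38), (114, 37), (122, 35), (130, 36), (136, 41), (145, 37), (153, 40), (55, 420), (172, 28), (179, 31), (188, 27), (198, 20), (204, 27), (211, 32), (227, 6), (233, 11), (233, 37)]
```

```bash
python3 -m pendant '[[0,8,0,0,0],[0,16,0,0,0],[0,22,0,0,0],[0,22,5,0,0],[0,22,10,0,0],[0,22,15,0,0],[0,22,20,0,0],[0,22,25,0,0],[0,22,28,0,0],[0,22,31,0,0]]'; python3 - <<'E'
from h import *
go((36,154.5,21)); s=manip.read_state(); print(s['moment'])
E
```

```text
time_s: 16.95
eef_pos: [0.6424, 0.035, 0.0199]
tool_rot: [-1.296, 1.201, -1.116]
ft_force: [-10.0, 0.2, 8.1]
grip_width: 0.008
t 16.95 tcp st [ 28.8 154.4  19.9] F [-10.    0.2   8.1] grip 0.01
tool axes in station (cols x,y,z) [[0.002, -0.069, 0.998], [-1.0, 0.003, 0.002], [-0.003, -0.998, -0.069]]
shift mm [-0.1 -1.6  7.1]
jaw angle off (about world z) 0.002 -> turn about tool y 0.002
[-0.20642673  1.91065392 -0.04413898]
```

```bash
python3 -m pendant '[[0,0,4,0,0],[0,0,6,0,0],[0,0,8,0,0],[0,0,8,0,0],[0,0,8,0,0],[0,0,8,0,0],[0,0,8,0,0],[0,0,8,0,0],[0,0,8,0,0],[0,0,8,0,0]]'; python3 - <<'E'
from h import *
go((36,154.5,21)); s=manip.read_state(); print(s['moment'])
crop('side',320,180,90,60,8,'sc12.png')
E
```

```text
time_s: 17.95
eef_pos: [0.6418, 0.0351, 0.0197]
tool_rot: [-1.307, 1.214, -1.108]
ft_force: [-17.8, -0.3, 16.8]
grip_width: 0.006
t 17.95 tcp st [ 28.2 154.5  19.7] F [-17.8  -0.3  16.8] grip 0.01
tool axes in station (cols x,y,z) [[0.001, -0.086, 0.996], [-1.0, 0.005, 0.002], [-0.005, -0.996, -0.086]]
shift mm [ 0.  -2.   7.7]
jaw angle off (about world z) 0.002 -> turn about tool y 0.002
[-0.23496276  3.63269493 -0.049669  ]
```

View pics/sc12.png

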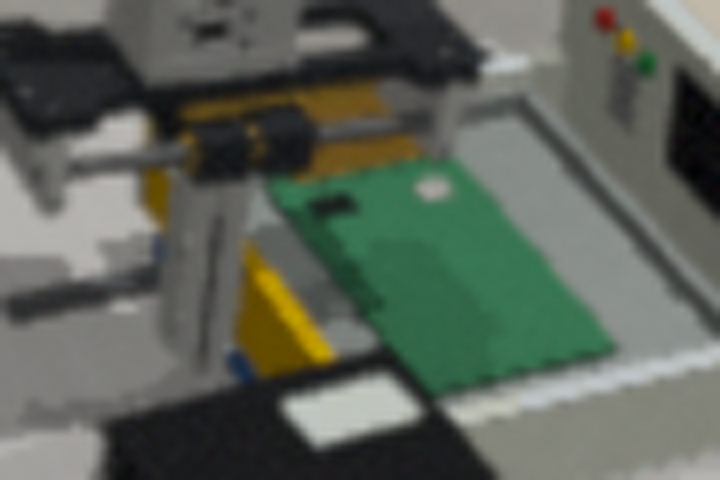

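```bash
python3 -m pendant '[[0,0,-10,0,0],[0,-10,-30,0,0],[0,-30,-50,0,0],[0,-50,-70,0,0],[0,-60,-90,0,0],[-10,-60,-110,0,0],[-20,-60,-130,0,0],[-30,-60,-150,0,0],[-30,-60,-160,0,0],[-30,-60,-160,0,0]]'; python3 - <<'E'
from h import *
go((-140,312,76))
crop('side',270,160,180,130,4,'sc13.png')
crop('top',190,120,160,150,4,'tc13.png')
E
```

```text
time_s: 19.0
eef_pos: [0.4849, 0.0522, 0.0937]
tool_rot: [-1.308, 1.214, -1.107]
ft_force: [0.2, 0.0, 0.6]
grip_width: -0.002
t 19.0 tcp st [-126.9  183.8   93.7] F [0.2 0.  0.6] grip -0.0
tool axes in station (cols x,y,z) [[0.001, -0.086, 0.996], [-1.0, 0.005, 0.002], [-0.005, -0.996, -0.086]]
shift mm [-128.2   19.4  -11.3]
jaw angle off (about world z) 0.002 -> turn about tool y 0.002
```

View pics/sc13.png

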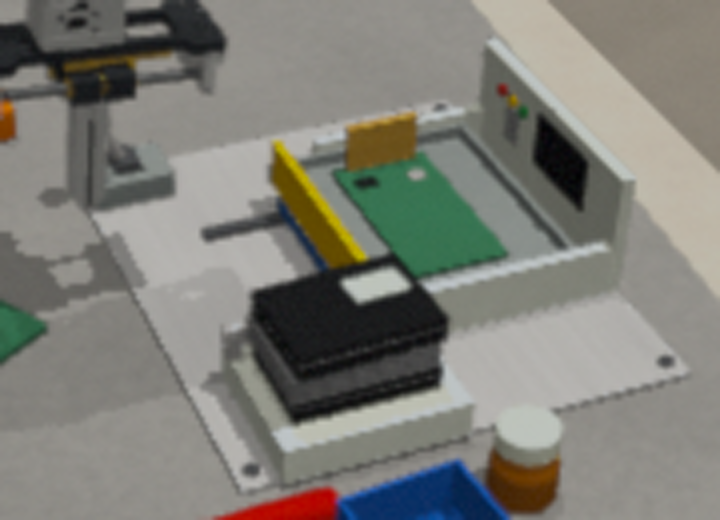

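View pics/tc13.png

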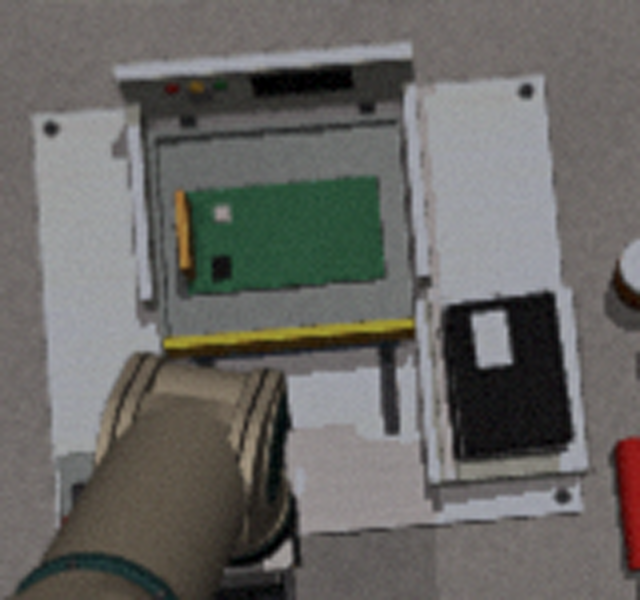

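```bash
python3 - <<'E'
from h import *
p,_=imaging.capture('side'); crop('side',330,190,40,40,16,'sc14.png',p)
for nm,P in dict(yellowbotfar=(38,248,26),bluetopfar=(38,234.5,24),bluebotfar=(38,234.5,10),bluebot_y110=(38,110,10),yeltop110=(38,110,68),yeltopfar=(38,248,68)).items():
    q=proj('side',tow(P))[0]; print(nm,((q-[330,190]+.5)*16-.5).round(0))
E
```

```text
yellowbotfar [ 93. 268.]
bluetopfar [117. 312.]
bluebotfar [117. 369.]
bluebot_y110 [360. 723.]
yeltop110 [369. 473.]
yeltopfar [94. 92.]
```

View pics/sc14.png

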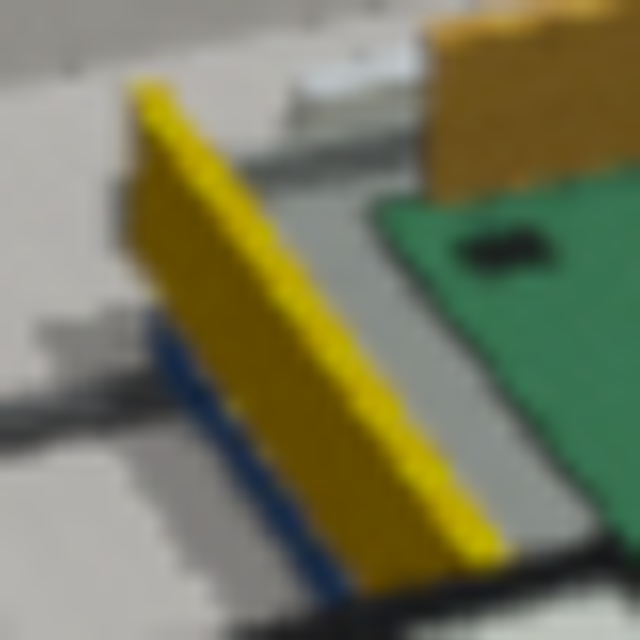

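Front faces are flush (blue and yellow far ends at (150,310) and (135,85), equal offsets from the prediction), so both slides are home. Lever next.

```bash
python3 -m pendant '[[-6,4,-11,0,0],[-25,8,-11,0,0],[-44,12,-11,0,0],[-63,15,-11,0,0],[-82,15,-11,0,0],[-100,15,-11,0,0],[-115,15,-11,0,0],[-127,15,-11,0,0],[-128,15,-11,0,0],[-128,15,-11,0,0]]'; python3 - <<'E'
from h import *
go((-46,312,78))
crop('side',270,160,180,130,4,'sc15.png')
E
```

```text
time_s: 20.15
eef_pos: [0.4651, 0.1783, 0.08]
tool_rot: [-1.306, 1.213, -1.11]
ft_force: [0.9, 0.4, 0.1]
grip_width: 0.006
t 20.15 tcp st [-137.  311.   80.] F [0.9 0.4 0.1] grip 0.01
tool axes in station (cols x,y,z) [[0.001, -0.084, 0.996], [-1.0, 0.004, 0.001], [-0.004, -0.996, -0.084]]
shift mm [-1.  -5.7 90.8]
jaw angle off (about world z) 0.001 -> turn about tool y 0.001
```

View pics/sc15.png

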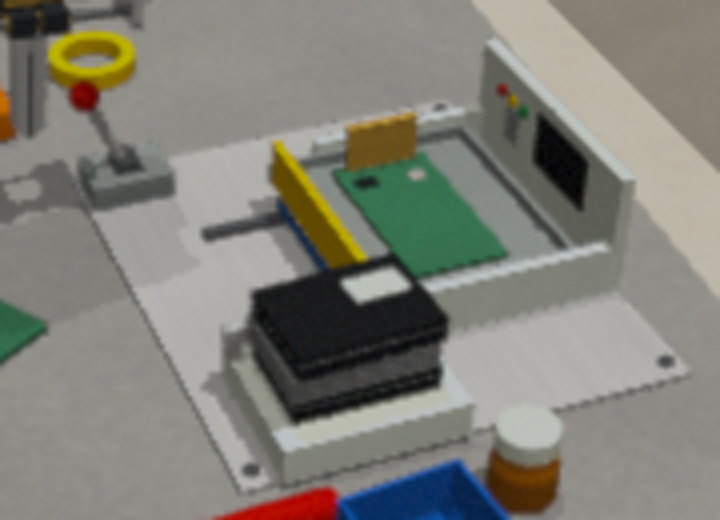

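```bash
python3 -m pendant '[[-1,-1,10,0,0],[-1,-1,20,0,0],[-1,-2,29,0,0],[-1,-3,38,0,0],[-1,-3,47,0,0],[-1,-4,56,0,0],[-1,-5,65,0,0],[-1,-5,74,0,0],[-1,-6,83,0,0],[-1,-6,92,0,0]]'; python3 - <<'E'
from h import *
go((-30,312,78))
crop('side',270,160,90,65,8,'sc16.png')
E
```

```text
time_s: 21.2
eef_pos: [0.5564, 0.1858, 0.0781]
tool_rot: [-1.308, 1.215, -1.109]
ft_force: [-17.4, -1.5, 13.4]
grip_width: 0.003
t 21.2 tcp st [-45.3 311.4  78.1] F [-17.4  -1.5  13.4] grip 0.0
tool axes in station (cols x,y,z) [[-0.0, -0.087, 0.996], [-1.0, 0.004, 0.0], [-0.004, -0.996, -0.087]]
shift mm [-0.6 -1.3 15.3]
jaw angle off (about world z) 0.0 -> turn about tool y 0.0
```

View pics/sc16.png

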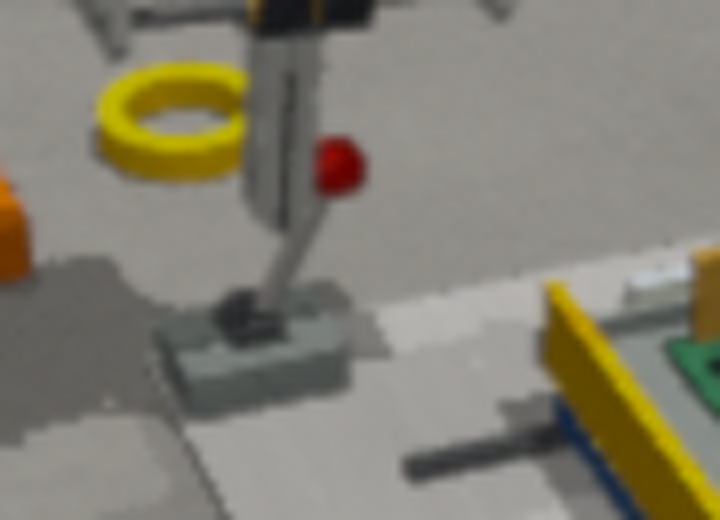

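```bash
python3 -m pendant '[[0,0,-10,0,0],[0,-5,-20,0,0],[0,-10,-40,0,0],[0,-20,-60,0,0],[0,-30,-80,0,0],[0,-50,-100,0,0],[0,-70,-120,0,0],[0,-90,-140,0,0],[0,-90,-140,0,0],[0,-90,-140,0,0]]'; python3 - <<'E'
from h import *
go()
crop('side',270,160,180,130,4,'sc17.png')
crop('top',190,120,160,150,4,'tc17.png')
E
```

```text
time_s: 22.25
eef_pos: [0.4252, 0.1757, 0.1808]
tool_rot: [-1.308, 1.215, -1.108]
ft_force: [0.1, 0.1, -0.3]
grip_width: 0.006
t 22.25 tcp st [-176.9  311.5  180.8] F [ 0.1  0.1 -0.3] grip 0.01
tool axes in station (cols x,y,z) [[0.0, -0.087, 0.996], [-1.0, 0.005, 0.001], [-0.005, -0.996, -0.087]]
jaw angle off (about world z) 0.001 -> turn about tool y 0.001
```

View pics/sc17.png

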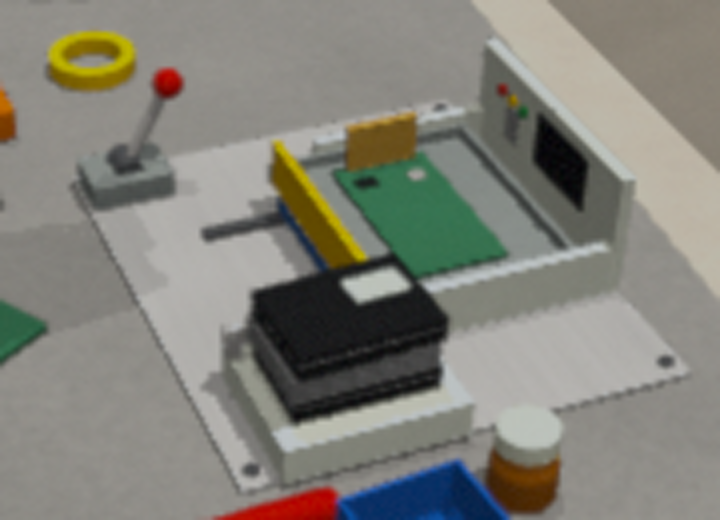

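View pics/tc17.png

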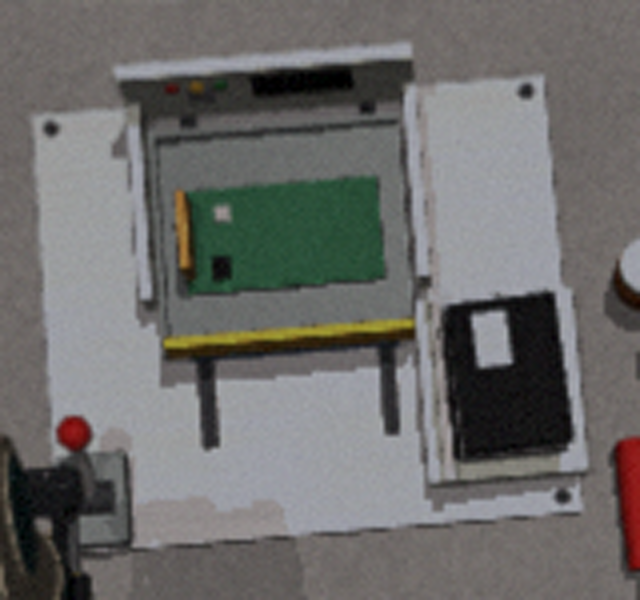

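```bash
python3 - <<'E'
from h import *
T=lambda c:(190+(c[0]+.5)/4-.5,120+(c[1]+.5)/4-.5)
S=lambda c:(270+(c[0]+.5)/4-.5,160+(c[1]+.5)/4-.5)
P,e=two(*T((74,433)),*S((167,82))); q=tost(P); print('ball',q.round(1),e,'lean',np.arctan2(q[0]+60,q[2]-28))
q0=np.array([-89.1,0,102.6]);print('start lean',np.arctan2(q0[0]+60,q0[2]-28))
for nm,z,cs in [('board',.04,[(380,177),(385,279),(190,293)]),('yellow front top',.068,[(165,353),(413,332)])]:
  print(nm,[tost(atz('top',*T(c),z)).round(1) for c in cs])
p,d=imaging.capture('top')
for y,xs in ((0,(-35,-10,20,40)),(-30,(-35,-10,20,40)),(25,(-35,-10,20,40))):
  print('stack top z',y,[tost(dep('top',*proj('top',tow((x,y,102)))[0],d)).round(0)[2] for x in xs])
E
```

```text
ball [-20.2 312.1 100.3] 0.001747778213052653 lean 0.50309322867272
start lean -0.37192588268859395
board [array([166.9,  79. ,  40. ]), array([87.7, 81.4, 40. ]), array([ 89.1, 228.8,  40. ])]
yellow front top [array([ 38.8, 247.2,  68. ]), array([39.4, 63.3, 68. ])]
stack top z 0 [np.float64(104.0), np.float64(96.0), np.float64(101.0), np.float64(103.0)]
stack top z -30 [np.float64(101.0), np.float64(100.0), np.float64(93.0), np.float64(105.0)]
stack top z 25 [np.float64(109.0), np.float64(97.0), np.float64(108.0), np.float64(99.0)]
```

```bash
python3 -c "
from h import *
go(); print(manip.sign_off())"
```

```text
t 22.4 tcp st [-177.   310.9  179.5] F [-0.1 -0.4 -0.3] grip 0.0
tool axes in station (cols x,y,z) [[-0.0, -0.09, 0.996], [-1.0, 0.003, -0.0], [-0.003, -0.996, -0.09]]
jaw angle off (about world z) -0.0 -> turn about tool y -0.0
the job is handed in; nothing more can be done
None
```

The job is done and handed in at 22.4 s. I hooked the small board's lip and drew it onto the tray, pushed the inner tray home and then the sleeve by the yellow front, and threw the red lever over.

**Last checks**
- **Board:** it lies on the tray, spanning about x 88..167 and y 80..229 in station coordinates. That puts it within a few mm of the tray's middle both ways.
- **Tray and sleeve:** both stopped hard, at the same place in two separate pushes, and the yellow and blue fronts looked flush to about 2 mm. I could not read either joint directly, so "home" rests on those two checks.
- **Lever:** the ball's lean went from −0.37 to +0.50 rad, a turn of 0.87 rad, and it held against 17 N. If the throw is symmetric about upright, which fits the 77 mm stated travel, this is its end stop (about 1.0 rad).
- **Stack:** it stands against the bar with its top at about z 102, settled on the plinth. Depth readings on top were noisy (93..109), and two corner heights measured from two views came out low (86 and 93 mm). I put those down to poor pixel matching, as the pictures show the stack upright.
- **Other objects:** I moved nothing near the other objects, and those in the last pictures looked undisturbed. I did not measure them again.

**What went wrong:** on the first push home I went past the stop, and the force on the tool briefly reached about 57 N along x and 55 N in z. That is within the 120 N wrist limit. The load was on the fingers as far as I can tell, but I did not check it against the 40 N limit on the arm and gripper body. It also left the tool tilted about 4 to 5 degrees, with no visible effect on what followed.

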